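Close the sealing press on a tub and clamp it

TASK

A filled tub stands in the blue bench press with the press clamped open. Slacken the small red clamp knob in the middle of the handwheel without turning the handwheel, then wind the black handwheel clockwise until the rubber pad presses the lid with about 25 N, so that the seal under the lid can set; go gently, since 60 N would crush the lid. Finally tighten the red knob fully home again without shifting the handwheel, so that the lid stays pressed, let go, and leave the other tubs and lids on the bench as they stand.

Things in the scene. Friction and masses are not known exactly. Their poses are not given: they have to be found in the camera images.
- wheel_mid (a point): Centre of the black knurled handwheel (outer knob) on top of the blue press: diameter 58 mm, 22 mm thick, axis vertical; this point is half-way up on the axis. Below its underside 25 mm of free height around a 44 mm neck down to the blue crosshead (190 mm long on two columns 150 mm apart, 50 mm wide).
- wheel (a joint): Handwheel angle, rad, 0 at the start, grows clockwise from above, stop at 3.3. Quick thread: 8 mm of platen travel down per rad. While the clamp is slack it turns with a steady friction of about 0.4 N m, plus 0.008 N m per N of pad force (pad force grows by about 180 N per rad once the lid is met). It stays where it is left (below 45 N) and carries the clamp knob round with it.
- clamp (a joint): Clamp knob angle relative to the handwheel, rad: 0 = fully tight at its stop (as it starts), grows counterclockwise from above; slack from about 0.7, end stop 1.4. Turns with about 0.12 N m of friction, to 0.2 N m near tight, and stays where it is left. When tight it brakes the wheel (0.8 N m would force it round).
- clamp_mid (a point): Centre of the red clamp knob (inner knob), concentric above the handwheel: diameter 28 mm, 22 mm tall, axis vertical; this point is half-way up on the axis. 29 mm above wheel_mid; its underside stands 6 mm above the handwheel's top face. A white line on its top runs from the axis to the rim.
- wheel_mark (a point): White mark on the handwheel's top face, 27 mm from its axis.
- pad: Black rubber pad under the aluminium platen, 70 mm across, 12 mm thick; origin at the centre of its underside. It gives 1 mm per 25 N. It starts 6 to 18 mm above the lid.
- tub: Yellow round tub with blue band and green lid in the nest of the press, 92 mm across; origin at the centre of its underside, z up. Its height over the lid differs from tub to tub, 80 to 87 mm, and is not measured: where the pad meets the lid must be felt.
- tub_done: A like tub with green lid on the bench beside the press, 84 mm tall, 92 mm across; origin at the centre of its underside. Leave it alone.
- tub_red: A like tub with red lid on the bench at the other side of the press; origin at the centre of its underside. Leave it alone.
- lid_stack: Stack of four loose lids on the bench, 92 mm across, 52 mm tall; origin at the centre of its underside. Leave it alone.
Things that resemble listed ones, but are neither listed nor needed, are in the scene too. Leave any pink look-alike of the tub alone.

How it is judged:
By the outcome, as a careful person would: the job done as asked, in the order asked, and still so for the second after the job is handed in, with the robot touching nothing.
It also fails if it takes over 72 s, if anything falls off the work surface, if the arm or the gripper's body presses on something with over 40 N, if the wrist force passes 120 N, or if a joint passes its speed limit or range.

ROBOT

A 6-joint arm with a two-finger parallel gripper is mounted at the origin on the work surface. World frame = base frame: x ahead of the robot, y to its left, z up, the work surface at z = 0. Lengths are in m, angles in degrees, forces in N, time in s.
With the tool pointing down it reaches from about 0.35 to 0.875 m from the base axis. Payload 15.5 kg.
Tool frame: the origin (TCP) lies at the very end of the fingers, on their centre line; the grasp point (between the pads) lies 19 mm behind it; z points along the fingers, y is the line along which they close (so a half turn about z gives the same grasp; the last joint's range is limited). The gripper opens to 85 mm and grips with 20 to 120 N. Pads are 22 mm wide; open, the fingers measure 114 mm over their backs; the gripper's body (76 mm by 85 mm) begins 54 mm behind the grasp point. The pads swing forward as they close: fully open they stand 13 mm farther back than shut.
Start: joints at [58.413, 28.281, 77.091, -0, 74.628, -5.472], TCP at [0.275, 0.561, 0.231] pointing down, gripper open.
Joint ranges: [-166.48, 166.48], [-47.26, 123.95], [12.59, 153.08], [-70.14, 250.14], [6.76, 159.57], [-176.63, 176.63]. Speed limits (degrees/s): [108.29, 108.29, 147.25, 172.46, 172.46, 172.46].

INTERFACE

Orientations are given as [roll, pitch, yaw] about the fixed x, y, z axes, in that order (R = Rz(yaw) Ry(pitch) Rx(roll)).
In Python, from bench import r gives the robot as it stands.
- The arm moves only by the tool servo_tool, never from a script. Its argument "plan" is text: rows parted by semicolons, each of 7 numbers parted by spaces: the shift along the tool's x, y, z in mm, then the turn, a rotation vector about the tool's x, y, z in degrees, then the closure, from 0 (fully open) to 1 (shut). A call has 1 to 12 rows; each row shifts and turns the commanded pose from where the row before left it, along the tool's axes as they then stand; what a row does not reach is not made up. A row lasts 1/8 s, in which the tool goes at most 62.5 mm and 10.7 degrees, less where a joint would pass 70% of its speed; a pose out of reach is approached as far as the arm can. A call with a gripper value outside its range is refused whole. The fingers move at their own pace and stop on an object; "force" is the grip in N (left out, the last holds). Time passes only in rows, so rows that do not move let the fingers close. It gives the time, the measured TCP pose, the force, the opening and the grip force at its end, in the units of the state.
- r.get_obs(): the state, without advancing time (a new reading comes with each control period).
- r.camera(name): name is "side" or "top" or "wrist"; returns a dict with "pixels" (420x560x3 uint8, red, green, blue), "range_z" (420x560 float32, m along the optical axis (not along the pixel's ray), 0 where there is no reading), "fovy" (degrees; the focal length in pixels is half the picture's height over the tangent of half this angle, whatever the lens; pixels are square), "cx", "cy" (the principal point, pixels), "R" (3x3) and "t" (3): a world point X has camera coordinates R X + t. Camera axes: x right, y down, z forward; pixel columns grow to the right and rows downward; lengths in m; the calibration is good to about 2 mm. A picture is of the moment at which its call begins.
- r.finish_job(): hands the job in; it is judged then, once.
The state is a dict: "time": time; "joint_positions": joint angles; "qvel": joint speeds; "joint_torque": joint torques, N m; "ee_pos": TCP position; "ee_rot": TCP orientation; "wrist_force": force on the tool from outside, world axes, zero at the start; "torque": the same for the moment, N m; "grip_width": opening from 0.0 (shut) to 1.0 (fully open); "grip_force": force on a finger pad.
Only numpy, scipy, OpenCV 4.12 (cv2) and the standard library are available. Lean on these libraries where they do the work, as an engineer would, in place of code of your own. Each camera call takes 0.05 s, during which the arm holds its last target. There are 200 camera calls.

## Working session

There is one attempt and no reset: what is moved stays moved. The work goes in short steps, Python scripts to look and compute and a tool call to move; the robot and the scene stay as the last step left them, time stands still between calls to the robot, and variables do not carry over. Pictures are saved under pics/ and viewed, at most 10 in all, crops included, and the job is handed in when it is done.

Besides the shell and the picture viewer there is one more tool, called after ">>>" as a command line: name --argument value ..., lists and objects as JSON in quotes. servo_tool: Moves the arm, as the interface text tells. Its arguments: {"type":"object","properties":{"plan":{"type":"string"},"force":{"type":"number"}},"required":["plan"]}

```bash
mkdir -p pics; cat > h.py <<'E'
import numpy as np, cv2
from bench import r
def cam(n):
    c=r.camera(n); c['f']=210/np.tan(np.radians(c['fovy'])/2); return c
def world(c,u,v,z=None):
    z=c['range_z'][int(v),int(u)] if z is None else z
    p=np.array([(u-c['cx'])/c['f']*z,(v-c['cy'])/c['f']*z,z]); return c['R'].T@(p-c['t'])
def cloud(c):
    v,u=np.mgrid[:420,:560]; z=c['range_z']
    p=np.stack([(u-c['cx'])/c['f']*z,(v-c['cy'])/c['f']*z,z],-1); return (p-c['t'])@c['R']
def proj(c,X):
    p=c['R']@np.array(X)+c['t']; return p[:2]/p[2]*c['f']+[c['cx'],c['cy']]
def save(c,n): cv2.imwrite('pics/'+n,c['pixels'][:,:,::-1])
E
python3 - <<'E'
from h import *
import pickle
cs={n:cam(n) for n in('top','side')}
pickle.dump(cs,open('c0.pkl','wb'))
for n,c in cs.items(): print(n,c['fovy'],(-c['R'].T@c['t']).round(3),c['R'].round(2).tolist())
img=np.hstack([cs['top']['pixels'],cs['side']['pixels']])
cv2.imwrite('pics/a.png',cv2.resize(img,(800,300),interpolation=cv2.INTER_AREA)[:,:,::-1])
save(cs['top'],'t.png');print(r.get_obs())
E
```

```text
top 45.673416992959204 [0.41  0.086 1.542] [[0.02, -1.0, -0.0], [-1.0, -0.02, -0.07], [0.07, 0.0, -1.0]]
side 42.381212619514315 [ 0.253 -0.938  1.344] [[0.97, -0.24, 0.01], [-0.17, -0.72, -0.67], [0.17, 0.65, -0.74]]
{'time': 0.1, 'joint_positions': array([ 5.84134437e+01,  2.83114374e+01,  7.71240671e+01, -2.90550801e-04,
        7.46259670e+01, -5.47389003e+00]), 'qvel': array([ 0.14033243, -0.02300648, -0.06512353, -0.06108032, -0.0180279 ,
       -0.00378126]), 'joint_torque': array([ 1.88510880e-03, -8.83604336e+01, -3.84566224e+01, -7.03465344e-05,
        5.17886234e-03, -1.28376200e-05]), 'ee_pos': array([0.2749404 , 0.56092808, 0.23075576]), 'ee_rot': array([-1.79938782e+02, -5.58510116e-03,  1.53887408e+02]), 'wrist_force': array([0.24293562, 1.72802724, 0.84791997]), 'torque': array([-0.00864106, -0.00138294,  0.00600203]), 'grip_force': 0.0, 'grip_width': 0.9996070823397128}
```

View pics/a.png

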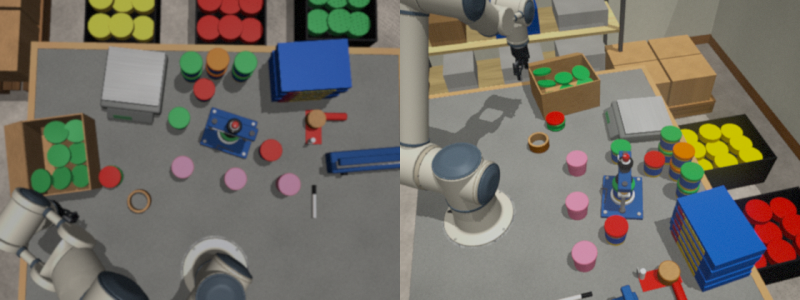

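View pics/t.png

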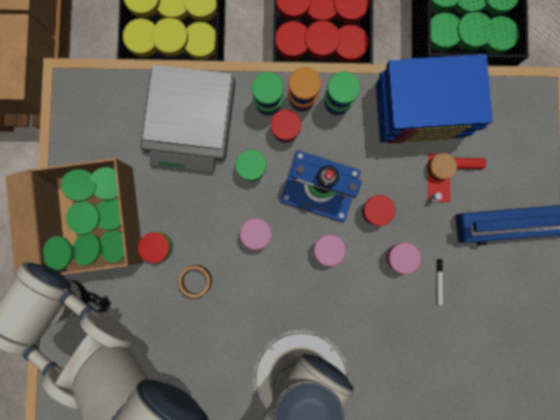

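The top view shows the blue press at about (322,185), with the black handwheel and red knob at (328,176). Other things that could be taken for the knob: red lids (286,125), (379,210) and (154,248), and the hammer and red tool (440,170). Other things that could be taken for the press are the blue box (435,95) and the blue stapler-like tool (510,225). I choose the red disc on the black wheel above the blue crosshead, and will check it in a crop.

```bash
python3 - <<'E'
from h import *
import pickle
cs=pickle.load(open('c0.pkl','rb'))
for n in cs:
    c=cs[n]; P=cloud(c); c['P']=P
T=cs['top'];print('seed',world(T,328,176).round(4))
seed=world(T,328,176)
for n,c in cs.items():
    P=c['P'];px=c['pixels'].astype(int)
    near=np.hypot(P[...,0]-seed[0],P[...,1]-seed[1])<.06
    red=(px[...,0]>1.8*px[...,1])&(px[...,0]>70)&near&(P[...,2]>.15)
    q=P[red];v,u=np.nonzero(red);print(n,'red',len(q),np.median(q,0).round(4),q.min(0).round(3),q.max(0).round(3),u.min(),u.max(),v.min(),v.max())
    top=q[q[:,2]>q[:,2].max()-.006];print('  top face mean',top.mean(0).round(4),len(top), (top.max(0)+top.min(0))/2)
    k=px.max(-1)<70; k=k&near&(P[...,2]>.15);q=P[k];print(' black',len(q),q.min(0).round(3),q.max(0).round(3))
    bl=(px[...,2]>1.5*px[...,0])&(P[...,2]>.1)&(np.hypot(P[...,0]-seed[0],P[...,1]-seed[1])<.13);q=P[bl];print(' blue z',np.percentile(q[:,2],[5,50,95]).round(3))
    qq=q[q[:,2]>np.percentile(q[:,2],95)-.02]; 
    if n=='top': print(cv2.minAreaRect((qq[:,:2]*1000).astype(np.float32)))
a=cs['top']['pixels'][130:230,270:380]; b=cs['side']['pixels'][200:310,270:380]
u,v=proj(cs['side'],seed).astype(int);print(u,v)
b=cs['side']['pixels'][v-30:v+90,u-60:u+60]
o=np.hstack([cv2.resize(x,(400,400),interpolation=cv2.INTER_CUBIC) for x in(a,b)])
cv2.imwrite('pics/b.png',o[:,:,::-1])
E
```

```text
seed [ 0.5833 -0.0463  0.2713]
top red 70 [ 0.5909 -0.0514  0.2675] [ 0.578 -0.065  0.238] [ 0.606 -0.039  0.276] 325 334 169 178
  top face mean [ 0.5897 -0.0498  0.2716] 19 [ 0.58981227 -0.05002679  0.27288495]
 black 235 [ 0.549 -0.091  0.154] [ 0.615 -0.019  0.247]
 blue z [0.187 0.193 0.236]
((587.82568359375, -49.67182159423828), (56.53643035888672, 55.490962982177734), 67.69239807128906)
side red 76 [ 0.5852 -0.0575  0.2663] [ 0.571 -0.066  0.253] [ 0.599 -0.037  0.273] 311 321 215 225
  top face mean [ 0.5851 -0.055   0.2693] 33 [ 0.5834845  -0.05336003  0.27034861]
 black 207 [ 0.557 -0.083  0.197] [ 0.612 -0.034  0.245]
 blue z [0.104 0.192 0.197]
314 216
```

View pics/b.png

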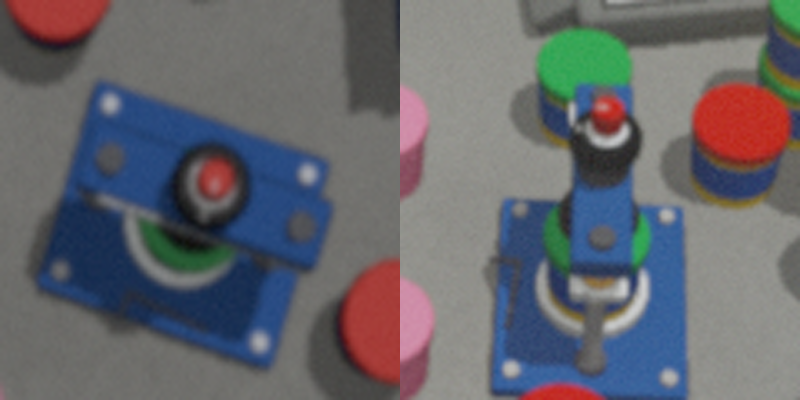

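The crop confirms the red knob on the black handwheel, sitting on the blue crosshead with the green-lidded tub below, at about x 0.588, y -0.052, top z 0.272. Next I move above it.

>>> servo_tool --plan "0 0 -50 0 0 0 0;0 0 -50 0 0 0 0;-50 -38 -10 0 0 0 0;-50 -38 0 0 0 0 0;-50 -38 0 0 0 0 0;-50 -38 0 0 0 0 0;-50 -38 0 0 0 0 0;-50 -38 0 0 0 0 0;-50 -38 0 0 0 0 0;-50 -38 0 0 0 0 0;-50 -38 0 0 0 0 0;-50 -38 0 0 0 0 0"

```text
time: 1.6
ee_pos: [0.5556, 0.0013, 0.341]
ee_rot: [-180.0, -0.0, 153.9]
wrist_force: [0.4, -0.2, -0.2]
grip_width: 0.996
grip_force: 0.0
```

>>> servo_tool --plan "-50 -32 0 0 0 0 0;0 0 0 0 0 0 0;0 0 0 0 0 0 0"

```text
time: 1.98
ee_pos: [0.5855, -0.0472, 0.3406]
ee_rot: [-180.0, -0.1, 153.9]
wrist_force: [-0.1, -0.2, 1.0]
grip_width: 1.0
grip_force: 0.0
```

```bash
python3 - <<'E'
from h import *
c=cam('wrist'); save(c,'w1.png'); o=r.get_obs(); print(o['ee_pos'],o['ee_rot'],o['wrist_force'],o['torque'],o['joint_positions'].round(1))
print(c['R'].round(3).tolist(),(-c['R'].T@c['t']).round(4),c['fovy'])
P=cloud(c);px=c['pixels'].astype(int)
near=(np.hypot(P[...,0]-.588,P[...,1]+.052)<.06)&(P[...,2]>.2)
red=(px[...,0]>1.8*px[...,1])&(px[...,0]>70)&near
q=P[red];top=q[q[:,2]>np.percentile(q[:,2],95)-.004]
print(len(top),top.mean(0),cv2.minEnclosingCircle((top[:,:2]*1000).astype(np.float32)))
v,u=np.nonzero(red);print(u.min(),u.max(),v.min(),v.max())
w=near&(np.abs(P[...,2]-top[:,2].mean()+.028)<.004)
q=P[w];print('wheel top',len(q),q.mean(0),cv2.minEnclosingCircle((q[:,:2]*1000).astype(np.float32)))
E
```

```text
[ 0.58538149 -0.04669883  0.340946  ] [ 1.79999337e+02 -4.40032901e-02  1.53910636e+02] [-0.04605483  0.31358153  0.50980416] [ 0.01782179 -0.02777033  0.01319648] [-10.4  20.3  73.    0.   86.7 -74.3]
[[0.441, 0.897, -0.0], [0.863, -0.424, 0.275], [0.247, -0.121, -0.962]] [ 0.5232 -0.0164  0.4847] 62.00772830150687
89 [ 0.59219772 -0.01001788  0.37730625] ((579.4193725585938, -44.755531311035156), 56.188419342041016)
111 435 199 385
wheel top 0 [nan nan nan] ((0.0, 0.0), 0.0)<stdin>:11: RuntimeWarning: Mean of empty slice.
  ret = um.true_divide(
```

View pics/w1.png

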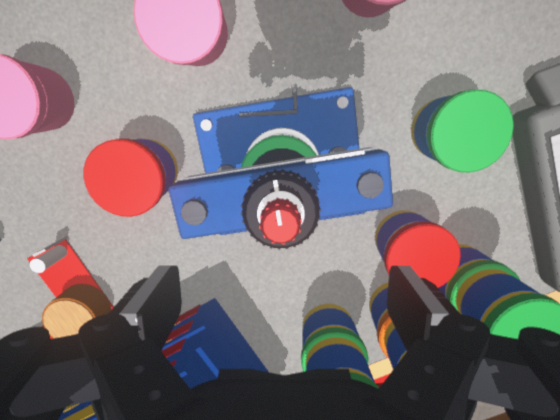

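The wrist view shows the knob at about (281,222) with its white line, and the wheel centred at about (281,210) with its mark at (277,187). The wheel is clear all round. I'll measure within that window.

```bash
cat >> h.py <<'E'
def knob(win=(235,325,165,255)):
    c=cam('wrist');P=cloud(c);px=c['pixels'].astype(int)
    m=np.zeros((420,560),bool);m[win[2]:win[3],win[0]:win[1]]=1
    red=(px[...,0]>1.8*px[...,1])&(px[...,0]>70)&m
    q=P[red];zt=np.percentile(q[:,2],80)
    top=m&(np.abs(P[...,2]-zt)<.004); t=P[top]
    print('knob top z',zt,len(t),t.mean(0).round(4),cv2.minEnclosingCircle((t[:,:2]*1000).astype(np.float32)))
    w=m&(np.abs(P[...,2]-zt+.028)<.005);q=P[w];print('wheel top z',np.median(q[:,2]),len(q),cv2.minEnclosingCircle((q[:,:2]*1000).astype(np.float32)))
    kc=t.mean(0)
    for nm,mm in(('knob line',top),('wheel mark',w)):
        wh=mm&(px.min(-1)>140);q=P[wh];
        if nm=='wheel mark': q=q[np.hypot(*(q[:,:2]-kc[:2]).T)>.02]
        if len(q): d=q.mean(0)-kc;print(nm,len(q),'ang',np.degrees(np.arctan2(d[1],d[0])).round(1),'rad',np.hypot(d[0],d[1]).round(4))
    return c
E
python3 - <<'E'
from h import *
c=knob();r_=r.get_obs();print(r_['ee_pos'])
E
```

```text
knob top z 0.27163849096395415 1185 [ 0.5857 -0.0501  0.2708] ((586.88720703125, -50.640193939208984), 13.98153018951416)
wheel top z 0.24316320642175826 3073 ((587.0736694335938, -50.48378372192383), 29.414215087890625)
knob line 85 ang 167.1 rad 0.0043
wheel mark 32 ang 164.6 rad 0.0205
[ 0.58536716 -0.0464273   0.34111478]
```

>>> servo_tool --plan "-3 -3 30 0 0 0 0;0 0 30 0 0 0 0;0 0 34 0 0 0 0;0 0 0 0 0 0 0.4;0 0 0 0 0 0 0.4;0 0 0 0 0 0 0.4" --force 40

```text
time: 2.82
ee_pos: [0.588, -0.0513, 0.2487]
ee_rot: [180.0, 0.1, 153.9]
wrist_force: [-0.1, 0.1, -0.1]
grip_width: 0.601
grip_force: 0.0
```

>>> servo_tool --plan "0 0 0 0 0 0 1;0 0 0 0 0 0 1;0 0 0 0 0 0 1;0 0 0 0 0 0 1;0 0 0 0 0 0 1"

```text
time: 3.45
ee_pos: [0.5878, -0.0512, 0.2481]
ee_rot: [179.9, 0.1, 153.9]
wrist_force: [-0.1, 3.1, 7.8]
grip_width: 0.313
grip_force: 38.9
```

```bash
cat >> h.py <<'E'
def st():
    o=r.get_obs();print({k:np.round(o[k],4) for k in('time','ee_pos','ee_rot','wrist_force','torque','grip_width','grip_force')},o['joint_positions'][5].round(1))
E
python3 -c "
from h import *
st()"
```

```text
{'time': np.float64(3.45), 'ee_pos': array([ 0.5878, -0.0512,  0.2481]), 'ee_rot': array([1.799400e+02, 7.760000e-02, 1.538855e+02]), 'wrist_force': array([-0.097 ,  3.1164,  7.7561]), 'torque': array([ 0.5037,  0.0739, -0.0197]), 'grip_width': np.float64(0.3134), 'grip_force': np.float64(38.9401)} -74.7
```

>>> servo_tool --plan "0 0 0 0 0 -7 1;0 0 0 0 0 -7 1;0 0 0 0 0 -7 1"

```text
time: 3.82
ee_pos: [0.5879, -0.0509, 0.248]
ee_rot: [179.9, 0.1, 175.1]
wrist_force: [0.9, 6.9, 7.3]
grip_width: 0.313
grip_force: 38.9
```

```bash
python3 -c "
from h import *
st();save(cam('wrist'),'w2.png')"
```

```text
{'time': np.float64(3.825), 'ee_pos': array([ 0.5879, -0.0509,  0.248 ]), 'ee_rot': array([1.799392e+02, 1.017000e-01, 1.751160e+02]), 'wrist_force': array([0.8947, 6.8774, 7.2962]), 'torque': array([ 1.1342, -0.1316, -0.0752]), 'grip_width': np.float64(0.3132), 'grip_force': np.float64(38.9129)} -95.9
```

View pics/w2.png

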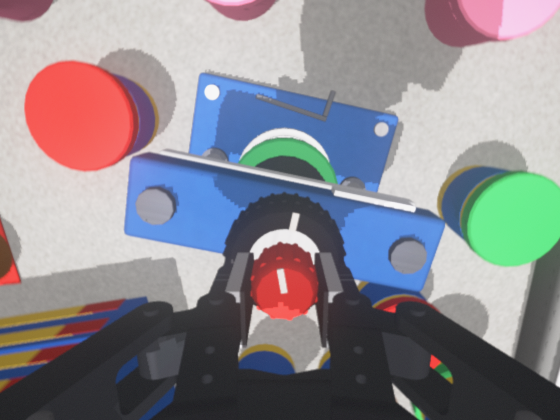

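The wheel mark has stayed with the press while the knob's line follows the fingers (line at (282,281), mark at (295,222)), so only the knob has turned. Continuing.

>>> servo_tool --plan "0 0 0 0 0 -7 1;0 0 0 0 0 -7 1;0 0 0 0 0 -7 1;0 0 0 0 0 -7 1;0 0 0 0 0 -7 1;0 0 0 0 0 -7 1;0 0 0 0 0 0 1"

```text
time: 4.75
ee_pos: [0.5876, -0.0503, 0.248]
ee_rot: [180.0, 0.1, -143.0]
wrist_force: [-1.0, 10.7, 7.5]
grip_width: 0.309
grip_force: 39.0
```

```bash
python3 -c "
from h import *
st()"
```

```text
{'time': np.float64(4.75), 'ee_pos': array([ 0.5876, -0.0503,  0.248 ]), 'ee_rot': array([ 1.799629e+02,  1.268000e-01, -1.429767e+02]), 'wrist_force': array([-1.0067, 10.6911,  7.5356]), 'torque': array([1.7839, 0.1291, 0.1305]), 'grip_width': np.float64(0.3087), 'grip_force': np.float64(39.0476)} -137.8
```

>>> servo_tool --plan "0 0 0 0 0 0 0.5;0 0 0 0 0 0 0;0 0 0 0 0 0 0;0 0 -30 0 0 0 0;0 0 -50 0 0 0 0;0 0 0 0 0 0 0;0 0 0 0 0 0 0"

```text
time: 5.62
ee_pos: [0.5871, -0.0515, 0.3267]
ee_rot: [180.0, -0.0, -143.1]
wrist_force: [-0.2, -0.3, -0.0]
grip_width: 1.001
grip_force: 0.0
```

```bash
python3 -c "
from h import *
st();c=knob((230,330,150,270));save(c,'w3.png')"
```

```text
{'time': np.float64(5.625), 'ee_pos': array([ 0.5871, -0.0515,  0.3267]), 'ee_rot': array([ 1.799880e+02, -1.480000e-02, -1.431253e+02]), 'wrist_force': array([-0.2425, -0.2938, -0.013 ]), 'torque': array([-0.0005, -0.018 , -0.006 ]), 'grip_width': np.float64(1.0005), 'grip_force': np.float64(0.0)} -137.7
knob top z 0.27161961856616074 1350 [ 0.5861 -0.0516  0.2708] ((586.66796875, -50.962745666503906), 14.206080436706543)
wheel top z 0.2431241900921706 3419 ((587.16943359375, -50.934547424316406), 29.489492416381836)
knob line 68 ang -130.3 rad 0.0046
wheel mark 33 ang 161.4 rad 0.0175
```

View pics/w3.png

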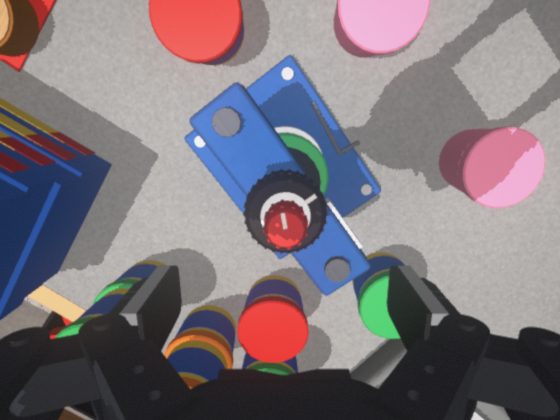

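The knob's line turned from 167° to -130°, which is 63° (1.09 rad, slack), and the wheel mark is still in about the same place. Next I lower the open fingers around the wheel and grip it.

>>> servo_tool --plan "0 1 40 0 0 0 0;0 0 40 0 0 0 0;0 0 25 0 0 0 0;0 0 13 0 0 0 0;0 0 0 0 0 0 0;0 0 0 0 0 0 1;0 0 0 0 0 0 1;0 0 0 0 0 0 1;0 0 0 0 0 0 1" --force 70

```text
time: 6.8
ee_pos: [0.587, -0.0505, 0.2106]
ee_rot: [-179.9, 0.1, -143.1]
wrist_force: [-4.7, 2.4, 11.0]
grip_width: 0.658
grip_force: 72.7
```

```bash
python3 -c "
from h import *
st()"
```

```text
{'time': np.float64(6.8), 'ee_pos': array([ 0.587 , -0.0505,  0.2106]), 'ee_rot': array([-1.799413e+02,  8.330000e-02, -1.431123e+02]), 'wrist_force': array([-4.7035,  2.3533, 10.9971]), 'torque': array([0.5764, 0.7045, 0.0054]), 'grip_width': np.float64(0.6578), 'grip_force': np.float64(72.7154)} -137.6
```

>>> servo_tool --plan "0 0 0 0 0 4 1;0 0 0 0 0 4 1;0 0 0 0 0 4 1;0 0 0 0 0 4 1;0 0 0 0 0 2 1"

```text
time: 7.42
ee_pos: [0.5871, -0.0506, 0.2106]
ee_rot: [-180.0, 0.1, -161.2]
wrist_force: [-3.8, 1.7, 10.0]
grip_width: 0.663
grip_force: 72.8
```

```bash
python3 -c "
from h import *
st()"
```

```text
{'time': np.float64(7.425), 'ee_pos': array([ 0.5871, -0.0506,  0.2106]), 'ee_rot': array([-1.799564e+02,  1.018000e-01, -1.611936e+02]), 'wrist_force': array([-3.7502,  1.6546, 10.0349]), 'torque': array([0.4992, 0.6857, 0.3658]), 'grip_width': np.float64(0.6632), 'grip_force': np.float64(72.7624)} -119.5
```

>>> servo_tool --plan "0 0 0 0 0 4 1;0 0 0 0 0 4 1;0 0 0 0 0 4 1;0 0 0 0 0 2 1;0 0 0 0 0 2 1"

```text
time: 8.05
ee_pos: [0.5871, -0.0506, 0.2106]
ee_rot: [-180.0, 0.1, -177.2]
wrist_force: [-3.9, 0.8, 9.8]
grip_width: 0.663
grip_force: 72.7
```

```bash
python3 -c "
from h import *
st();st();c=cam('wrist');st();save(c,'w4.png')"
```

```text
{'time': np.float64(8.05), 'ee_pos': array([ 0.5871, -0.0506,  0.2106]), 'ee_rot': array([-1.799792e+02,  1.102000e-01, -1.771638e+02]), 'wrist_force': array([-3.8901,  0.7971,  9.8226]), 'torque': array([0.3736, 0.5244, 0.3652]), 'grip_width': np.float64(0.6635), 'grip_force': np.float64(72.7206)} -103.6
{'time': np.float64(8.05), 'ee_pos': array([ 0.5871, -0.0506,  0.2106]), 'ee_rot': array([-1.799792e+02,  1.102000e-01, -1.771638e+02]), 'wrist_force': array([-3.8901,  0.7971,  9.8226]), 'torque': array([0.3736, 0.5244, 0.3652]), 'grip_width': np.float64(0.6635), 'grip_force': np.float64(72.7206)} -103.6
{'time': np.float64(8.1), 'ee_pos': array([ 0.5871, -0.0506,  0.2106]), 'ee_rot': array([-1.799823e+02,  1.085000e-01, -1.772775e+02]), 'wrist_force': array([-3.6966,  1.3125,  8.8785]), 'torque': array([0.3716, 0.5452, 0.1183]), 'grip_width': np.float64(0.6609), 'grip_force': np.float64(72.8249)} -103.5
```

View pics/w4.png

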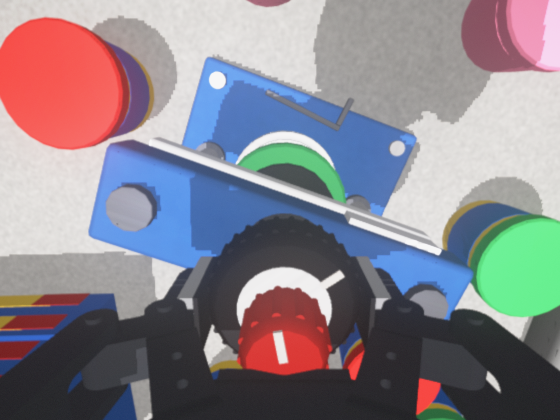

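Free turning reads a steady 0.366 N·m, and the wheel mark keeps its place relative to the fingers, so there is no slip. I now feel for the lid in 8° calls.

>>> servo_tool --plan "0 0 0 0 0 2 1;0 0 0 0 0 2 1;0 0 0 0 0 2 1;0 0 0 0 0 2 1"

```text
time: 8.6
ee_pos: [0.5871, -0.0507, 0.2106]
ee_rot: [-180.0, 0.1, 174.8]
wrist_force: [-3.5, 0.8, 9.8]
grip_width: 0.656
grip_force: 72.8
```

```bash
cat >> h.py <<'E'
def tq():
    o=r.get_obs();y=o['ee_rot'][2];print('t',round(o['time'],2),'turned',np.round((-143.1-y)%360,2),'torque',o['torque'].round(3),'F',o['wrist_force'].round(1),o['grip_width'].round(4),o['joint_positions'][5].round(1))
E
python3 -c "
from h import *
tq()"
```

```text
Traceback (most recent call last):
  File "h.py", line 31, in tq
    o=r.get_obs();y=o['ee_rot'][2];print('t',round(o['time'],2),'turned',np.round((-143.1-y)%360,2),'torque',o['torque'].round(3),'F',o['wrist_force'].round(1),o['grip_width'].round(4),o['joint_positions'][5].round(1))
                                                                                                                                                                ^^^^^^^^^^^^^^^^^^^^^
AttributeError: 'float' object has no attribute 'round'
```

```bash
sed -i "s/o\['grip_width'\].round(4)/round(o['grip_width'],4)/" h.py; python3 -c "
from h import *
tq()"
```

```text
t 8.6 turned 42.06 torque [0.331 0.53  0.41 ] F [-3.5  0.8  9.8] 0.6558 -95.6
```

>>> servo_tool --plan "0 0 0 0 0 2 1;0 0 0 0 0 2 1;0 0 0 0 0 2 1"

```text
time: 8.98
ee_pos: [0.5871, -0.0507, 0.2106]
ee_rot: [180.0, 0.1, 168.8]
wrist_force: [-3.1, 0.8, 10.2]
grip_width: 0.661
grip_force: 72.7
```

```bash
python3 -c "
from h import *
tq()"
```

```text
t 8.97 turned 48.06 torque [0.235 0.544 0.337] F [-3.1  0.8 10.2] 0.6613 -89.6
```

>>> servo_tool --plan "0 0 0 0 0 2 1;0 0 0 0 0 2 1;0 0 0 0 0 2 1;0 0 0 0 0 2 1"

```text
time: 9.48
ee_pos: [0.5871, -0.0507, 0.2106]
ee_rot: [180.0, 0.1, 160.8]
wrist_force: [-4.2, 0.8, 9.4]
grip_width: 0.663
grip_force: 72.7
```

```bash
python3 -c "
from h import *
tq()"
```

```text
t 9.47 turned 56.06 torque [0.191 0.517 0.319] F [-4.2  0.8  9.4] 0.6635 -81.6
```

>>> servo_tool --plan "0 0 0 0 0 2 1;0 0 0 0 0 2 1;0 0 0 0 0 2 1;0 0 0 0 0 2 1"

```text
time: 9.98
ee_pos: [0.5871, -0.0507, 0.2106]
ee_rot: [180.0, 0.1, 152.8]
wrist_force: [-3.8, 0.4, 9.8]
grip_width: 0.661
grip_force: 72.8
```

```bash
python3 -c "
from h import *
tq()"
```

```text
t 9.97 turned 64.07 torque [0.117 0.551 0.332] F [-3.8  0.4  9.8] 0.6607 -73.6
```

>>> servo_tool --plan "0 0 0 0 0 2 1;0 0 0 0 0 2 1;0 0 0 0 0 2 1;0 0 0 0 0 2 1"

```text
time: 10.48
ee_pos: [0.5871, -0.0508, 0.2106]
ee_rot: [180.0, 0.1, 144.8]
wrist_force: [-3.0, -0.6, 9.7]
grip_width: 0.657
grip_force: 72.8
```

```bash
python3 -c "
from h import *
tq()"
```

```text
t 10.47 turned 72.06 torque [0.028 0.556 0.284] F [-3.  -0.6  9.7] 0.6574 -65.6
```

>>> servo_tool --plan "0 0 0 0 0 2 1;0 0 0 0 0 2 1;0 0 0 0 0 2 1;0 0 0 0 0 2 1"

```text
time: 10.98
ee_pos: [0.587, -0.0508, 0.2106]
ee_rot: [180.0, 0.1, 136.8]
wrist_force: [-4.6, -0.6, 9.8]
grip_width: 0.664
grip_force: 72.8
```

```bash
python3 -c "
from h import *
tq()"
```

```text
t 10.97 turned 80.06 torque [0.038 0.612 0.325] F [-4.6 -0.6  9.8] 0.6639 -57.6
```

>>> servo_tool --plan "0 0 0 0 0 2 1;0 0 0 0 0 2 1;0 0 0 0 0 2 1"

```text
time: 11.35
ee_pos: [0.587, -0.0508, 0.2106]
ee_rot: [179.9, 0.1, 130.8]
wrist_force: [-4.7, -0.4, 10.0]
grip_width: 0.662
grip_force: 72.8
```

```bash
python3 -c "
from h import *
tq();c=cam('wrist');o=np.hstack([c['pixels'],cam('side')['pixels'][180:320,240:427].repeat(3,0).repeat(3,1)[:420]]);cv2.imwrite('pics/w5.png',cv2.resize(o,(800,300),interpolation=cv2.INTER_AREA)[:,:,::-1])"
```

```text
t 11.35 turned 86.06 torque [0.02  0.599 0.331] F [-4.7 -0.4 10. ] 0.6622 -51.6
```

View pics/w5.png

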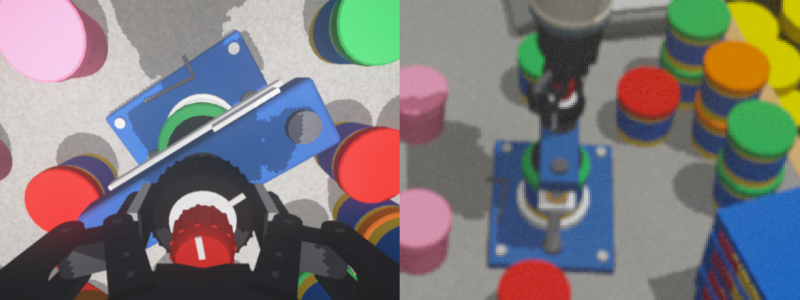

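The wheel mark (240,197 in the composite) still sits at the same place relative to the fingers, so the wheel is turning with the tool and has not yet met the lid. Continuing.

>>> servo_tool --plan "0 0 0 0 0 2 1;0 0 0 0 0 2 1;0 0 0 0 0 2 1"

```text
time: 11.82
ee_pos: [0.587, -0.0508, 0.2106]
ee_rot: [179.9, 0.1, 124.8]
wrist_force: [-3.8, -0.6, 10.2]
grip_width: 0.659
grip_force: 72.9
```

```bash
python3 -c "
from h import *
tq()"
```

```text
t 11.82 turned 92.07 torque [-0.098  0.657  0.384] F [-3.8 -0.6 10.2] 0.6587 -45.6
```

>>> servo_tool --plan "0 0 0 0 0 2 1;0 0 0 0 0 2 1"

```text
time: 12.08
ee_pos: [0.587, -0.0508, 0.2106]
ee_rot: [179.9, 0.1, 120.8]
wrist_force: [-4.1, 0.0, 9.6]
grip_width: 0.656
grip_force: 72.9
```

```bash
python3 -c "
from h import *
tq()"
```

```text
t 12.07 turned 96.06 torque [-0.047  0.666  0.362] F [-4.1  0.   9.6] 0.6562 -41.6
```

>>> servo_tool --plan "0 0 0 0 0 2 1;0 0 0 0 0 2 1"

```text
time: 12.32
ee_pos: [0.587, -0.0509, 0.2106]
ee_rot: [179.9, 0.1, 116.8]
wrist_force: [-4.3, -0.9, 10.2]
grip_width: 0.661
grip_force: 72.8
```

```bash
python3 -c "
from h import *
tq()"
```

```text
t 12.32 turned 100.06 torque [-0.088  0.687  0.449] F [-4.3 -0.9 10.2] 0.6608 -37.6
```

>>> servo_tool --plan "0 0 0 0 0 2 1"

```text
time: 12.45
ee_pos: [0.587, -0.0508, 0.2106]
ee_rot: [179.9, 0.1, 114.8]
wrist_force: [-4.5, -1.4, 9.5]
grip_width: 0.656
grip_force: 72.8
```

```bash
python3 -c "
from h import *
tq()"
```

```text
t 12.45 turned 102.05 torque [-0.071  0.658  0.439] F [-4.5 -1.4  9.5] 0.6555 -35.6
```

>>> servo_tool --plan "0 0 0 0 0 2 1"

```text
time: 12.58
ee_pos: [0.587, -0.0509, 0.2106]
ee_rot: [179.9, 0.1, 112.8]
wrist_force: [-4.0, -1.8, 10.1]
grip_width: 0.658
grip_force: 72.9
```

```bash
python3 -c "
from h import *
tq()"
```

```text
t 12.57 turned 104.05 torque [-0.081  0.636  0.541] F [-4.  -1.8 10.1] 0.6582 -33.6
```

Torque is rising: the baseline is about 0.341 and it is now 0.54. A fit puts first contact at about 96.3°, so 25 N should come at about 104.3°. I take one small check step.

>>> servo_tool --plan "0 0 0 0 0 0.5 1"

```text
time: 12.7
ee_pos: [0.587, -0.0509, 0.2106]
ee_rot: [179.9, 0.1, 112.4]
wrist_force: [-3.9, -0.3, 9.9]
grip_width: 0.66
grip_force: 72.9
```

```bash
python3 -c "
from h import *
tq()"
```

```text
t 12.7 turned 104.53 torque [-0.072  0.678  0.526] F [-3.9 -0.3  9.9] 0.6602 -33.1
```

About 25 N now. I release the wheel, back off and check it.

>>> servo_tool --plan "0 0 0 0 0 0 1;0 0 0 0 0 0 0.5;0 0 0 0 0 0 0;0 0 0 0 0 0 0;0 0 -30 0 0 0 0;0 0 -50 0 0 0 0;0 0 -37 0 0 0 0;0 0 0 0 0 0 0;0 0 0 0 0 0 0"

```text
time: 13.82
ee_pos: [0.5864, -0.0506, 0.3255]
ee_rot: [-180.0, -0.0, 112.4]
wrist_force: [0.6, -1.0, -0.9]
grip_width: 1.002
grip_force: 0.0
```

```bash
cat >> h.py <<'E'
def marks(c,ctr=(.587,-.0507)):
    px=c['pixels'].astype(int);v,u=np.mgrid[:420,:560]
    out=[]
    for z,r0,r1 in((.2715,.004,.0115),(.243,.022,.028)):
        d=np.stack([(u-c['cx'])/c['f'],(v-c['cy'])/c['f'],np.ones_like(u)],-1)@c['R'];o=-c['R'].T@c['t']
        P=o+d*((z-o[2])/d[...,2])[...,None]
        q=P[...,:2]-ctr;R=np.hypot(q[...,0],q[...,1])
        m=(R>r0)&(R<r1)&(px.min(-1)>120)&(abs(c['range_z']*d[...,2]+o[2]-z)<.006)
        qq=q[m];a=np.degrees(np.arctan2(*(qq/np.linalg.norm(qq,axis=1)[:,None]).mean(0)[::-1]));out.append(a);print('z',z,m.sum(),'ang',round(a,1),'spread',np.linalg.norm((qq/np.linalg.norm(qq,axis=1)[:,None]).mean(0)).round(3))
    print('knob ccw of wheel',round((out[0]-out[1])%360,1))
E
python3 -c "
from h import *
st();c=knob((230,330,150,270));marks(c)"
```

```text
{'time': np.float64(13.825), 'ee_pos': array([ 0.5864, -0.0506,  0.3255]), 'ee_rot': array([-1.799649e+02, -2.320000e-02,  1.123860e+02]), 'wrist_force': array([ 0.6433, -0.961 , -0.8813]), 'torque': array([ 0.0197, -0.0442,  0.0275]), 'grip_width': np.float64(1.0018), 'grip_force': np.float64(0.0)} -33.1
knob top z 0.27165852888776065 1355 [ 0.5865 -0.0493  0.2709] ((587.0504760742188, -50.228084564208984), 13.987504959106445)
wheel top z 0.24310569638708335 3456 ((586.80908203125, -50.29261016845703), 29.280921936035156)
knob line 90 ang 124.8 rad 0.0045
wheel mark 39 ang 55.2 rad 0.0223
z 0.2715 70 ang 119.7 spread 0.988
z 0.243 32 ang 55.7 spread 0.96
knob ccw of wheel 64.0
```

>>> servo_tool --plan "0 0.5 40 0 0 0 0;0 0 37 0 0 0 0;0 0 0 0 0 0 0.4;0 0 0 0 0 0 0.4;0 0 0 0 0 0 0.4;0 0 0 0 0 0 1;0 0 0 0 0 0 1;0 0 0 0 0 0 1;0 0 0 0 0 0 1;0 0 0 0 0 0 1" --force 25

```text
time: 15.12
ee_pos: [0.587, -0.0507, 0.2501]
ee_rot: [180.0, 0.0, 112.4]
wrist_force: [-4.3, -0.6, 7.5]
grip_width: 0.314
grip_force: 24.1
```

```bash
python3 -c "
from h import *
st()"
```

```text
{'time': np.float64(15.125), 'ee_pos': array([ 0.587 , -0.0507,  0.2501]), 'ee_rot': array([1.799876e+02, 4.510000e-02, 1.123833e+02]), 'wrist_force': array([-4.282 , -0.5502,  7.4568]), 'torque': array([-0.3437,  0.8795,  0.0267]), 'grip_width': np.float64(0.3144), 'grip_force': np.float64(24.1147)} -33.1
```

>>> servo_tool --plan "0 0 0 0 0 7 1;0 0 0 0 0 7 1;0 0 0 0 0 7 1;0 0 0 0 0 7 1;0 0 0 0 0 7 1;0 0 0 0 0 5 1;0 0 0 0 0 4 1;0 0 0 0 0 4 1;0 0 0 0 0 2 1"

```text
time: 16.25
ee_pos: [0.5869, -0.0508, 0.2501]
ee_rot: [180.0, 0.0, 62.3]
wrist_force: [-6.1, -1.3, 9.9]
grip_width: 0.319
grip_force: 24.2
```

```bash
python3 -c "
from h import *
st()"
```

```text
{'time': np.float64(16.25), 'ee_pos': array([ 0.5869, -0.0508,  0.2501]), 'ee_rot': array([1.799631e+02, 2.550000e-02, 6.228980e+01]), 'wrist_force': array([-6.0995, -1.2969,  9.8562]), 'torque': array([-0.3288,  1.0423,  0.1372]), 'grip_width': np.float64(0.3191), 'grip_force': np.float64(24.1791)} 17.0
```

>>> servo_tool --plan "0 0 0 0 0 3 1;0 0 0 0 0 3 1;0 0 0 0 0 2 1"

```text
time: 16.62
ee_pos: [0.5869, -0.0507, 0.2501]
ee_rot: [180.0, 0.0, 54.3]
wrist_force: [-6.4, -1.1, 11.2]
grip_width: 0.316
grip_force: 24.2
```

```bash
python3 -c "
from h import *
tq()"
```

```text
t 16.62 turned 162.59 torque [-0.204  1.098  0.251] F [-6.4 -1.1 11.2] 0.3165 25.0
```

>>> servo_tool --plan "0 0 0 0 0 1 1;0 0 0 0 0 1 1"

```text
time: 16.88
ee_pos: [0.5869, -0.0507, 0.2501]
ee_rot: [180.0, 0.0, 52.4]
wrist_force: [-7.0, -1.5, 10.0]
grip_width: 0.317
grip_force: 24.2
```

```bash
python3 -c "
from h import *
tq();marks(cam('wrist'))"
```

```text
t 16.88 turned 164.54 torque [-0.243  1.038  0.104] F [-7.  -1.5 10. ] 0.3174 26.9
z 0.2715 124 ang 62.3 spread 0.992
z 0.243 58 ang 60.5 spread 0.976
knob ccw of wheel 1.8
```

>>> servo_tool --plan "0 0 0 0 0 1 1;0 0 0 0 0 1 1"

```text
time: 17.18
ee_pos: [0.5869, -0.0507, 0.2501]
ee_rot: [180.0, 0.0, 50.4]
wrist_force: [-6.2, -1.7, 10.8]
grip_width: 0.322
grip_force: 24.2
```

```bash
python3 -c "
from h import *
tq()"
```

```text
t 17.18 turned 166.54 torque [-0.218  1.116  0.231] F [-6.2 -1.7 10.8] 0.3218 28.9
```

>>> servo_tool --plan "0 0 0 0 0 1 1"

```text
time: 17.3
ee_pos: [0.5869, -0.0507, 0.2502]
ee_rot: [180.0, 0.0, 49.4]
wrist_force: [-6.7, -1.8, 10.7]
grip_width: 0.313
grip_force: 24.2
```

```bash
python3 -c "
from h import *
tq();marks(cam('wrist'))"
```

```text
t 17.3 turned 167.54 torque [-0.229  1.107  0.18 ] F [-6.7 -1.8 10.7] 0.3134 29.9
z 0.2715 121 ang 59.4 spread 0.993
z 0.243 57 ang 60.6 spread 0.975
knob ccw of wheel 358.8
```

The knob is still following (62.3 to 59.4°) and the wheel mark is steady (60.5°). Continuing to the stop.

>>> servo_tool --plan "0 0 0 0 0 1 1;0 0 0 0 0 1 1"

```text
time: 17.6
ee_pos: [0.5869, -0.0507, 0.2502]
ee_rot: [180.0, 0.0, 47.4]
wrist_force: [-0.6, 3.3, 7.8]
grip_width: 0.323
grip_force: 24.1
```

```bash
python3 -c "
from h import *
tq();marks(cam('wrist'))"
```

```text
t 17.6 turned 169.53 torque [0.649 0.04  0.145] F [-0.6  3.3  7.8] 0.3227 31.9
z 0.2715 125 ang 59.7 spread 0.954
z 0.243 57 ang 61.5 spread 0.963
knob ccw of wheel 358.2
```

>>> servo_tool --plan "0 0 0 0 0 1 1"

```text
time: 17.77
ee_pos: [0.5871, -0.0505, 0.2501]
ee_rot: [180.0, -0.0, 46.4]
wrist_force: [-4.2, -0.3, 9.0]
grip_width: 0.322
grip_force: 24.3
```

```bash
python3 -c "
from h import *
tq();marks(cam('wrist'))"
```

```text
t 17.77 turned 170.51 torque [-0.119  0.797  0.487] F [-4.2 -0.3  9. ] 0.322 32.9
z 0.2715 122 ang 59.4 spread 0.964
z 0.243 57 ang 61.5 spread 0.964
knob ccw of wheel 357.9
```

Torque rose to 0.49, the knob has stopped moving (59.4°) and the wheel has not shifted, so the knob is at its stop. Release, retreat and look.

>>> servo_tool --plan "0 0 0 0 0 0 0.5;0 0 0 0 0 0 0;0 0 0 0 0 0 0;0 0 -30 0 0 0 0;0 0 -46 0 0 0 0;0 0 0 0 0 0 0;0 0 0 0 0 0 0"

```text
time: 18.7
ee_pos: [0.5869, -0.0504, 0.3246]
ee_rot: [-180.0, 0.0, 46.4]
wrist_force: [-0.2, -0.5, -0.5]
grip_width: 1.001
grip_force: 0.0
```

```bash
python3 -c "
from h import *
st();c=knob((230,330,150,270));marks(c);a=c['pixels'][120:320,180:380].repeat(2,0).repeat(2,1);b=cv2.imread('pics/w1.png')[:,:,::-1][120:320,180:380].repeat(2,0).repeat(2,1);cv2.imwrite('pics/w6.png',np.hstack([b,a])[:,:,::-1])"
```

```text
{'time': np.float64(18.7), 'ee_pos': array([ 0.5869, -0.0504,  0.3246]), 'ee_rot': array([-1.799745e+02,  1.710000e-02,  4.638390e+01]), 'wrist_force': array([-0.2265, -0.5192, -0.4931]), 'torque': array([ 0.0177,  0.0329, -0.0231]), 'grip_width': np.float64(1.0014), 'grip_force': np.float64(0.0)} 32.9
knob top z 0.271593927470878 1369 [ 0.588  -0.0494  0.2708] ((587.3107299804688, -50.20052719116211), 13.968622207641602)
wheel top z 0.2430755041465837 3467 ((587.3956909179688, -50.257877349853516), 29.46517562866211)
knob line 61 ang 60.8 rad 0.0048
wheel mark 33 ang 58.7 rad 0.0218
z 0.2715 52 ang 58.2 spread 0.994
z 0.243 28 ang 58.5 spread 0.999
knob ccw of wheel 359.8
```

View pics/w6.png

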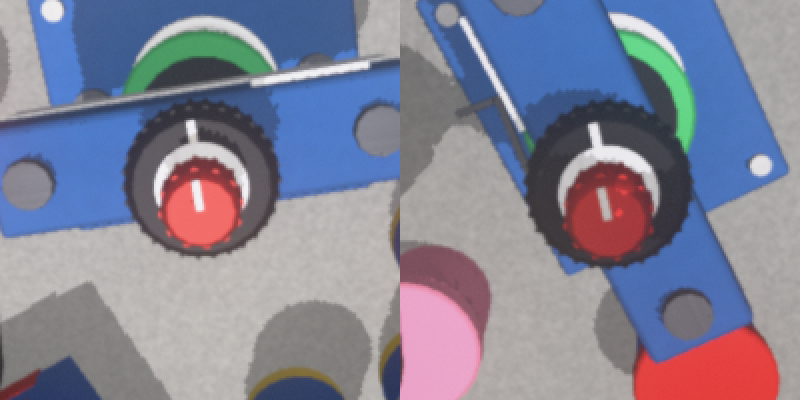

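Left (start) and right (now) show the knob line parallel to the wheel mark alike, so the knob is fully home. The wheel has gone round about 104° and held. Lift clear and hand in.

>>> servo_tool --plan "0 0 -50 0 0 0 0;0 0 0 0 0 0 0;0 0 0 0 0 0 0"

```text
time: 19.12
ee_pos: [0.5868, -0.0504, 0.3739]
ee_rot: [-179.9, 0.0, 46.4]
wrist_force: [-0.3, -0.9, -0.2]
grip_width: 0.998
grip_force: 0.0
```

```bash
python3 -c "
from h import *
st();print(r.finish_job())"
```

```text
{'time': np.float64(19.125), 'ee_pos': array([ 0.5868, -0.0504,  0.3739]), 'ee_rot': array([-1.799228e+02,  4.990000e-02,  4.638610e+01]), 'wrist_force': array([-0.2991, -0.864 , -0.2376]), 'torque': array([ 0.007 ,  0.0459, -0.0139]), 'grip_width': np.float64(0.9981), 'grip_force': np.float64(0.0)} 32.9
the job is handed in; nothing more can be done
None
```

The job is handed in (no verdict came back): red knob slackened, wheel wound about 104° clockwise to roughly 25 N on the lid (judged from wheel torque), knob tightened to its stop with no visible wheel shift, and the arm lifted clear at 19 s of the 72 s allowed.

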